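# Raise a filter column in its stand and lock it

## Robot

A 6-joint arm with a two-finger parallel gripper is mounted at the origin on the work surface. World frame = base frame: x ahead of the robot, y to its left, z up, the work surface at z = 0. Lengths are in m, angles in rad, forces in N, time in s.
With the tool pointing down it reaches from about 0.3 to 0.85 m from the base axis. Payload 5.4 kg.
Tool frame: the origin (TCP) lies on the mounting face of the last link; the fingertips stand 173 mm ahead of it and the grasp point (between the pads) lies 155 mm ahead of it; z points along the fingers, y is the direction in which the jaws open and shut (so a half turn about z gives the same grasp; the last joint's range is limited). The gripper opens to 85 mm and grips with 20 to 120 N. Pads are 22 mm wide; open, the fingers measure 114 mm over their backs; the gripper's body (76 mm by 85 mm) begins 54 mm behind the grasp point. The pads swing forward as they close: fully open they stand 13 mm farther back than shut.
Start: joints at [1.113, 0.158, 1.597, -0, 1.386, -0.21], TCP at [0.141, 0.557, 0.405] pointing down, gripper open.
Joint ranges: [-2.91, 2.91], [-0.94, 2.29], [0.18, 2.7], [-1.29, 4.43], [0.17, 2.64], [-3, 3]. Speed limits (rad/s): [2.57, 2.57, 3.14, 3.14, 3.14, 3.14].

## Interface

Orientations are given as a unit quaternion [x, y, z, w].
In Python, from cell import robot gives the robot as it stands. The module is installed in compiled form; this text tells all that it offers.
- The arm moves only by the shell command python3 -m inch 'ROWS' [FORCE]. ROWS is JSON, a list of rows, each a list of 3 entries, a list of its own where there are three numbers: the shift along the tool's x, y, z in cm, then the turn, a rotation vector about the tool's x, y, z in degrees, then the opening, from 0 (shut) to 1 (fully open). A call has exactly 8 rows; each row is the pose to reach, as a shift and turn from the pose commanded when the call began, along the tool's axes at that moment; what a row does not reach only later rows make up. A row lasts 1/10 s, in which the tool goes at most 50 mm and 8.59 degrees, less where a joint would pass 70% of its speed; a pose out of reach is approached as far as the arm can. A call with a gripper value outside its range is refused whole. The fingers move at their own pace and stop on an object; FORCE is the grip in N (left out, the last holds). Time passes only in rows, so rows that repeat a pose let the fingers close, or fill a call up. It gives the time, the measured TCP pose, the force and the opening at its end, in the units of the state.
- robot.sense(): the state, without advancing time (a new reading comes with each control period).
- robot.read_camera(name): name is "scene" or "top"; returns the picture (400x640x3 uint8, blue, green, red); there is no depth.
- robot.get_calibration(name): a dict with "vfov" (degrees; the focal length in pixels is half the picture's height over the tangent of half this angle, whatever the lens; pixels are square), "cx", "cy" (the principal point, pixels), "distortion" ([k1, k2, p1, p2, k3] as OpenCV has them; the pictures are not rectified), "pose" (4x4, takes a point from camera to world coordinates). Camera axes: x right, y up, looking along -z (the intrinsics and any distortion apply to the point x, -y, -z); pixel columns grow to the right and rows downward; lengths in m; the calibration is good to about 2 mm. A picture is of the moment at which its call begins. get_calibration takes no time and is no camera call.
- robot.job_done(): hands the job in, once; it reports no verdict.
Trained networks look in the newest picture that a camera, given by its name, has taken for a name from the list of things; names that differ only in an ending like _2 or _b are one class to them, and where a whole thing is asked for, a point or a joint stands for the part that bears it (a point fixed in the world has none). Each returns a list of dicts, best first, with "p" (0 to 1); they miss things now and then, are a little off and sometimes report something else, mostly with a low value. They report only what shows in the picture. A call takes as long as a camera call. They do not tell look-alikes from the thing itself.
- robot.find_in(camera, target): "position" ([x, y, z] in m, in world coordinates, good to about 4 mm: the middle of the surface that is visible of it).
- robot.regions_of(camera, target): "mask" (400x640 bool, what is visible of it).
The state is a dict: "time_s": time; "joint_positions": joint angles; "joint_vel": joint speeds; "joint_torque": joint torques, N m; "ee_pos": TCP position; "tcp_rot": TCP orientation; "ft_force": force on the tool from outside, world axes, zero at the start; "moment": the same for the moment, N m; "finger_gap": finger opening in m.
Only numpy, scipy, OpenCV 4.12 (cv2) and the standard library are available. Lean on these libraries where they do the work, as an engineer would, in place of code of your own. Each camera call takes 0.05 s, during which the arm holds its last target.

## Task

The water still's filter column lies on the bench in front of its stand. Slide it along the bench until its plain round foot butts squarely against the stand's low stop wall, then, keeping the foot on the bench and at the stop, raise the capped end until the column stands upright in the stand against the wall; let go and swing the retaining bar fully shut in front of it. Leave the beaker, soap bottle, sponge and tip box where they are.

Things in the scene. Friction and masses are not known exactly. Their poses are not given: they have to be found in the camera images.
- stand: White plastic stand fixed to the bench. Origin: on the bench, at the middle of the stop wall's working face. x: level, out of the wall to the open side where the column lies; z up. Stop wall 100 mm wide (y), 42 high, 16 thick (behind x = 0). 28 mm high cheeks run to x = 50 mm, inner faces at y = +-33 mm, then flare to y = +-55 mm at x = 88 mm. 8 mm high foot strips outside them to y = +-90 mm.
- stand_home (a point): Point on the bench (bare between the cheeks) where the axis of the column stands when it is home against the wall: stand x = 27, y = 0 mm. Axes as the stand's.
- stand_hinge (a point): On the vertical hinge axis of the bar, on top of its steel post, 100 mm above the bench, at stand x = 68, y = +62 mm; axes as the stand's. A steel keeper post, 98 mm high and 14 mm thick, stands opposite at x = 54, y = -58 mm; the shut bar rests on its outer side.
- column_center (a point): Centre of the loose filter column: white round tube, 54 mm diameter, 160 long, about 0.55 kg. Its x axis runs along the tube from the plain round foot (face 80 mm away at -x) to the head (80 mm at +x). The last 38 mm at the head is a grey 54 mm square cap, flats facing +-y and +-z; a 16 mm thick steel nozzle stands 12 mm out of the head. Starts lying on a flat of the cap, so it does not roll.
- column_foot (a point): Centre of the column's flat foot face, axes as column_center; 27 mm above the bench while it lies, 0 when it stands. At the start the foot is turned to the stand, 90 to 160 mm from the stop wall, up to 15 degrees and 50 mm out of line with it.
- bar (a joint): Angle (rad) of the 14 mm high retaining bar about its vertical hinge: 0 = fully shut, across the front of the standing column (bar along the stand's -y); it grows anticlockwise seen from above as it opens, to 2.7. Starts open at 2.0 to 2.5. Friction light (0.06 N m); it stays where left.
- bar_handle (a point): Middle of the white upright round handle at the bar's free end: 18 mm in diameter, standing 50 mm high on the bar, from 107 to 157 mm above the bench; this point is 133 mm up and 120 mm from the hinge axis.
- beaker: Glass beaker, 70 mm wide, 90 mm high; origin under its centre. Bystander, beside the stand, on its far side.
- soap: Clear pump bottle, 68 mm wide, 163 mm high; origin under its centre. Bystander, behind the stand, beyond the sponge.
- sponge: Yellow sponge block 110 x 70 x 32 mm; origin under its centre. Bystander behind the stop wall.
- tipbox: White pipette tip box with a clear lid, 130 x 90 x 54 mm; origin under its centre. Bystander, to the right of the column.
- column: The same column as a body; origin on its lying underside, halfway along, same axes as column_center.
Mind the look-alikes: they are no part of the job. Leave any green, pink or yellow look-alike of the column alone.

How it is judged:
On the way, in this order (a step that is already met when the one before it is completed fails the run):
1. the column, still lying, butts its foot squarely against the stop wall between the cheeks (foot face centre within 10 mm of the wall, within 12 mm of the middle) (angle between column_center's own x axis and vertical above 1.4 rad and x of column_foot in the frame of stand between -0.005 and 0.01 m and y of column_foot in the frame of stand between -0.012 and 0.012 m), for 0.1 s.
2. the column is half raised (30 to 63 degrees from vertical) with its foot low and at the stop (angle between column_center's own x axis and vertical between 0.52 and 1.1 rad and x of column_foot in the frame of stand below 0.045 m and height (world z) of column_foot below 0.035 m), for 0.1 s.
3. the column stands upright and home in the stand while the bar is still open (angle between column_center's own x axis and vertical below 0.07 rad and x of column_foot in the frame of stand between 0.018 and 0.038 m and y of column_foot in the frame of stand between -0.012 and 0.012 m and height (world z) of column_foot below 0.005 m and value of joint bar above 0.8 rad), for 0.2 s.
At the end, for the whole second after the job is handed in: The column stands upright at rest (within 4 degrees) on the bench, its foot centre within 12 mm of the stand's middle line and 18 to 38 mm from the stop wall, the bar is fully shut (under 0.08 rad), and the beaker, soap bottle, sponge and tip box are within 40 mm of where they were (angle between column_center's own x axis and vertical below 0.07 rad and x of column_foot in the frame of stand between 0.018 and 0.038 m and y of column_foot in the frame of stand between -0.012 and 0.012 m and height (world z) of column_foot below 0.005 m and value of joint bar below 0.08 rad and linear speed of column below 0.02 m/s and angular speed of column below 0.15 rad/s and distance of each of beaker, soap, sponge, tipbox from where it was at the start of the episode below 0.04 m); the robot touches nothing.
It fails at once if the column's foot is lifted clear of the bench (foot face centre more than 50 mm up) (height (world z) of column_foot above 0.05 m).
It fails at once if the beaker, soap bottle, sponge or tip box is moved more than 40 mm or tipped over (distance of any of beaker, soap, sponge, tipbox from where it was at the start of the episode above 0.04 m or angle between any of beaker, soap, sponge, tipbox's own z axis and vertical above 0.5 rad).
It also fails if it takes over 66 s, if anything falls off the work surface, if the arm or the gripper's body presses on something with over 40 N, if the wrist force passes 120 N, or if a joint passes its speed limit or range.

## Working session

There is one attempt and no reset: what is moved stays moved. The work goes in short steps, Python scripts to look and compute and a shell command to move; the robot and the scene stay as the last step left them, time stands still between calls to the robot, and variables do not carry over. Pictures are saved under pics/ and viewed, and the job is handed in when it is done.

```bash
mkdir -p pics; ls
python3 - <<'E'
from cell import robot
import cv2
s=robot.sense()
for k,v in s.items(): print(k,v)
for c in("scene","top"):
    im=robot.read_camera(c); cv2.imwrite(f"pics/{c}0.png",im)
    print(c,robot.get_calibration(c))
    for t in("column","stand","bar_handle","beaker","soap","sponge","tipbox","column_foot","stand_hinge"):
        try:
            for d in robot.find_in(c,t)[:3]: print(c,t,d)
        except Exception as e: print(t,e)
E
```

```text
pics
time_s 0.0
joint_positions [ 1.11288220e+00  1.59062576e-01  1.59824001e+00  1.33316010e-05
  1.38618456e+00 -2.10108436e-01]
joint_vel [0.00022571 0.000118   0.00238644 0.00027647 0.00087024 0.00051824]
joint_torque [-1.85021978e-03 -3.95986640e+01 -3.31438386e+01 -7.94410767e-05
  8.22561735e-03  2.01159247e-05]
ee_pos [0.14093261 0.55717527 0.40370509]
tcp_rot [ 1.23587228e-01  9.92333260e-01 -8.92750182e-04 -3.16730491e-04]
ft_force [-1.29194986  0.51179307 -0.17542152]
moment [ 0.02441426  0.0141002  -0.01729757]
finger_gap 0.08550968130259198
scene {'vfov': 43.45682537749245, 'cx': 307.7085717522117, 'cy': 193.36627107211274, 'distortion': array([-0.00469643,  0.        ,  0.        ,  0.        ,  0.        ]), 'pose': array([[-0.73484149, -0.38809159,  0.55623098,  1.14866432],
       [ 0.67797885, -0.44302608,  0.58657699,  0.75309646],
       [ 0.01877924,  0.80815395,  0.58867184,  0.84386852],
       [ 0.        ,  0.        ,  0.        ,  1.        ]])}
scene column {'position': [0.6059, -0.1588, 0.0481], 'p': 0.95}
scene column {'position': [0.1969, -0.3237, 0.039
[... 1315 characters left out ...]
': 0.84}
top bar_handle {'position': [0.537, 0.0133, 0.1066], 'p': 0.62}
top beaker {'position': [0.6406, 0.2091, 0.0383], 'p': 0.94}
top beaker {'position': [0.4495, 0.2831, 0.0332], 'p': 0.69}
top soap {'position': [0.5775, 0.2777, 0.1002], 'p': 0.57}
top soap {'position': [0.4232, -0.0686, 0.0556], 'p': 0.5}
top sponge {'position': [0.4497, 0.2833, 0.0321], 'p': 0.73}
top tipbox {'position': [0.3964, -0.3349, 0.0542], 'p': 0.93}
top column_foot {'position': [0.6652, 0.0013, 0.0511], 'p': 0.77}
top column_foot {'position': [0.4238, -0.0675, 0.0534], 'p': 0.75}
top column_foot {'position': [0.578, -0.1888, 0.0527], 'p': 0.64}
top stand_hinge {'position': [0.4978, 0.1079, 0.0133], 'p': 0.69}
```

View pics/scene0.png

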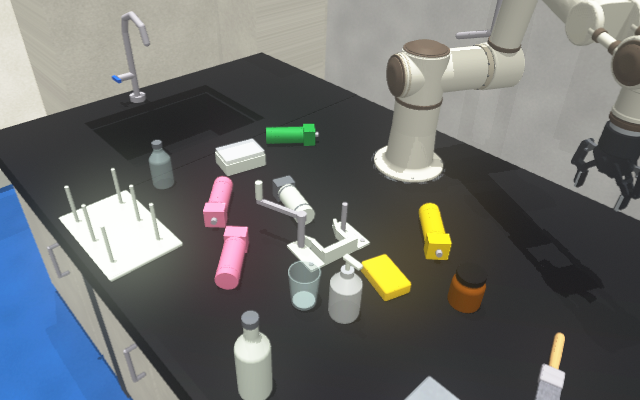

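View pics/top0.png

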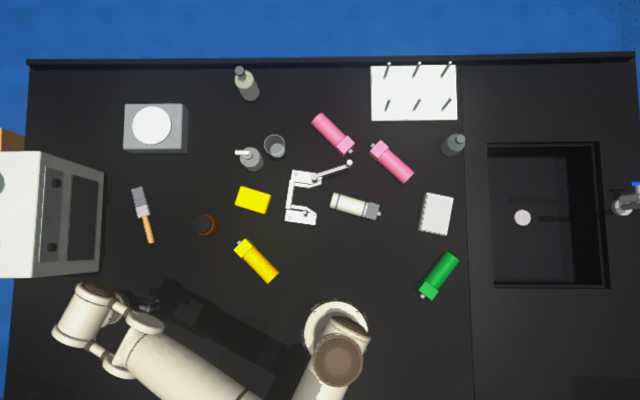

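The scene shows the white column at about (293,198), with its foot toward the stand at (330,245). In the top view the column runs from its foot (332,200) to its head (380,211). The stand is at (300,197) and the bar handle at (350,163). I'll zoom in.

Run:
```python
import cv2
a=cv2.imread("pics/top0.png")[140:240,270:400]; cv2.imwrite("pics/topz.png",cv2.resize(a,None,fx=6,fy=6,interpolation=cv2.INTER_CUBIC))
a=cv2.imread("pics/scene0.png")[165:275,240:380]; cv2.imwrite("pics/scz.png",cv2.resize(a,None,fx=5,fy=5,interpolation=cv2.INTER_CUBIC))
```

```text
(no output)
```

View pics/topz.png

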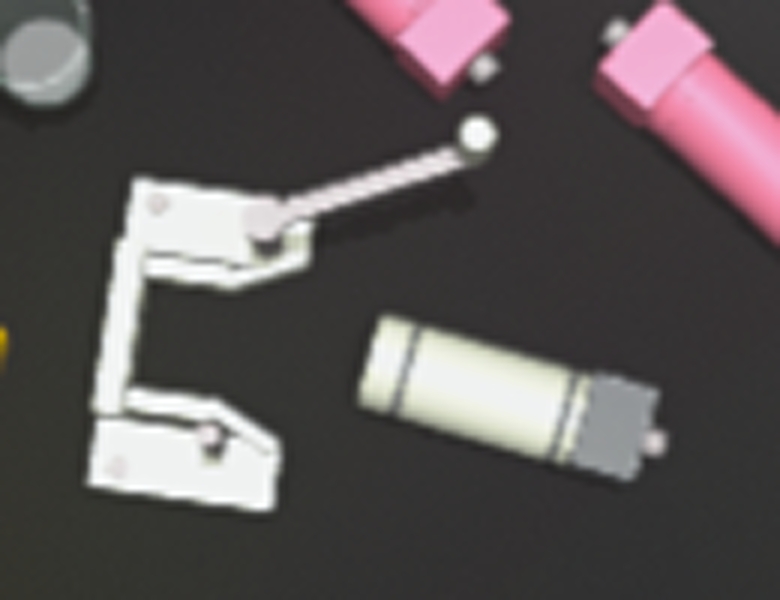

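View pics/scz.png

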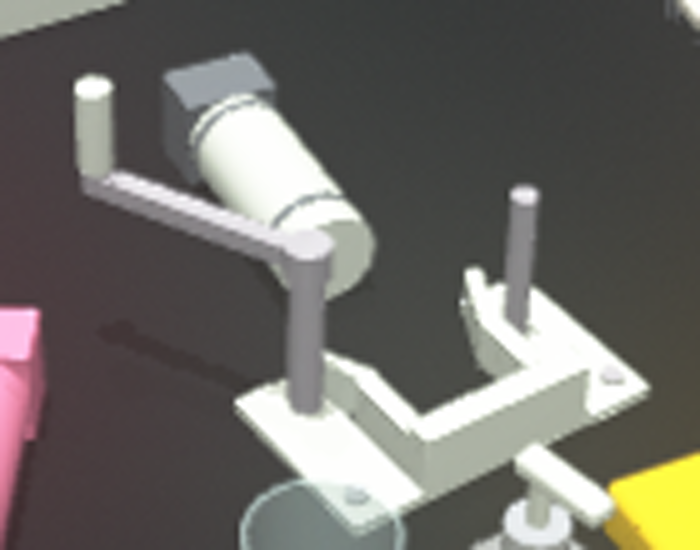

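```bash
cat > h.py <<'E'
from cell import robot
import numpy as np, cv2
from scipy.optimize import least_squares
from scipy.spatial.transform import Rotation as R
_c={}
def cal(c):
    if c not in _c:
        d=robot.get_calibration(c); f=200/np.tan(np.radians(d['vfov'])/2)
        _c[c]=(np.array([[f,0,d['cx']],[0,f,d['cy']],[0,0,1.]]),np.array(d['distortion']),np.array(d['pose']))
    return _c[c]
def ray(c,px):
    K,D,P=cal(c); u=cv2.undistortPoints(np.array([[px]],float),K,D)[0,0]
    return P[:3,3],P[:3,:3]@np.array([u[0],-u[1],-1])
def at(c,px,z):
    o,d=ray(c,px); return o+d*(z-o[2])/d[2]
def proj(c,p):
    K,D,P=cal(c); q=(np.atleast_2d(p)-P[:3,3])@P[:3,:3]; q=q*[1,-1,-1]
    return cv2.projectPoints(q.astype(float),np.zeros(3),np.zeros(3),K,D)[0][:,0]
def uz(p,s,o): return [(p[0]+.5)/s-.5+o[0],(p[1]+.5)/s-.5+o[1]]
E
python3 - <<'E'
from h import *
T=lambda x,y:uz((x,y),6,(270,140)); S=lambda x,y:uz((x,y),5,(240,165))
obs=[("top",T(208,434),(54,-58,98)),("top",T(265,214),(68,62,107)),("top",T(118,240),(-16,50,42)),("top",T(93,410),(-16,-50,42)),("top",T(122,413),(0,-50,42)),
("scene",S(524,192),(54,-58,98)),("scene",S(307,243),(68,62,107))]
def M(q,p):
    p=np.array(p)/1000; c,s=np.cos(q[2]),np.sin(q[2]); return np.array([q[0]+c*p[0]-s*p[1],q[1]+s*p[0]+c*p[1],p[2]])
f=lambda q:np.concatenate([proj(c,M(q,p))[0]-px for c,px,p in obs])
r=least_squares(f,[.47,.15,-1.5],loss='soft_l1'); q=r.x
print("stand",q,"yawdeg",np.degrees(q[2])); print(f(q).reshape(-1,2).round(2))
h=at("top",T(477,133),.157); hs=at("scene",S(94,85),.157)
H=M(q,(68,62,0))
for a in(h,hs):
    print("handle",a,np.hypot(*(a-H)[:2])); d=(a-H)[:2]; print("bar",np.arctan2(d[1],d[0])-(q[2]-np.pi/2))
F=[at("top",T(385,318),.027),at("top",T(360,405),.027)]
C=[at("top",T(*p),.054) for p in((660,388),(632,480),(565,465),(592,372))]
print("foot",np.mean(F,0),np.linalg.norm(F[0]-F[1])); hd=(C[0]+C[1])/2; cb=(C[2]+C[3])/2
print("head",hd,"capback",cb, np.linalg.norm(C[0]-C[1]))
ft=np.mean(F,0); d=(hd-ft)[:2]; print("len",np.hypot(*d),"yaw",np.degrees(np.arctan2(d[1],d[0])))
c,s=np.cos(q[2]),np.sin(q[2]); Ri=np.array([[c,s],[-s,c]])
print("foot in stand",Ri@(ft[:2]-q[:2]),"head in stand",Ri@(hd[:2]-q[:2]),"handle",Ri@(h[:2]-q[:2]))
np.save("stand.npy",q)
E
```

```text
stand [ 0.46627798  0.14463946 -1.70771739] yawdeg -97.84499894074442
[[ 0.31 -0.44]
 [-0.07  0.22]
 [ 0.27 -0.69]
 [ 0.29 -0.09]
 [ 0.13  0.02]
 [ 0.45 -0.3 ]
 [ 0.51  0.38]]
handle [ 0.55309641 -0.04486212  0.157     ] 0.11884785799746367
bar 2.0038296020149993
handle [ 0.55606132 -0.04434609  0.157     ] 0.11925686419046595
bar 2.0288743912300986
foot [0.44690193 0.01025107 0.027     ] 0.05192128179061784
head [ 0.40239431 -0.14156254  0.054     ] capback [ 0.41125961 -0.10422181  0.054     ] 0.05387164202145853
len 0.15820335371793637 yaw -106.3397017143009
foot in stand [ 0.13577535 -0.00085154] head in stand [ 0.29224313 -0.02422102] handle [0.17587785 0.11187165]
```

```bash
cat >> h.py <<'E'
def pose():
    s=robot.sense(); return np.array(s['ee_pos']),R.from_quat(s['tcp_rot']),s
def rel(G,Rt,off=.155,p=None,r=None):
    """grasp point G, tool rotation Rt -> shift cm, rotvec deg in current tool axes"""
    if p is None: p,r,_=pose()
    t=np.array(G)-off*Rt.apply([0,0,1])
    sh=r.inv().apply(t-p)*100; rv=(r.inv()*Rt).as_rotvec(degrees=True)
    print("shift",sh.round(2),"turn",rv.round(2),"len",np.linalg.norm(sh).round(1),np.linalg.norm(rv).round(1),"tcp",t.round(3))
    return sh,rv
def Rtool(jaw_heading_deg,down_deg):
    """jaw y horizontal at heading; tool z toward heading+90, pitched down_deg below level"""
    j=np.radians(jaw_heading_deg); d=np.radians(down_deg)
    y=np.array([np.cos(j),np.sin(j),0]); n=np.array([-np.sin(j),np.cos(j),0])
    z=n*np.cos(d)-np.array([0,0,1])*np.sin(d)
    return R.from_matrix(np.column_stack([np.cross(y,z),y,z]))
def st(p): 
    q=np.load("stand.npy"); c,s=np.cos(q[2]),np.sin(q[2]); p=np.array(p,float)
    return np.array([q[0]+c*p[0]-s*p[1],q[1]+s*p[0]+c*p[1],p[2]])
E
python3 - <<'E'
from h import *
rel([.42,.12,.27],Rtool(20,90))
E
```

```text
shift [-37.77 -35.56  -2.03] turn [ 0.  -0.  55.8] len 51.9 55.8 tcp [0.42  0.12  0.425]
```

```bash
python3 -m inch '[[[-37.8,-35.6,-2],[0,0,56],1],[[-37.8,-35.6,-2],[0,0,56],1],[[-37.8,-35.6,-2],[0,0,56],1],[[-37.8,-35.6,-2],[0,0,56],1],[[-37.8,-35.6,-2],[0,0,56],1],[[-37.8,-35.6,-2],[0,0,56],1],[[-37.8,-35.6,-2],[0,0,56],1],[[-37.8,-35.6,-2],[0,0,56],1]]'
python3 - <<'E'
from h import *
p,r,s=pose(); print(p,s['joint_positions'])
yaw=-106.3; e=np.array([np.cos(np.radians(yaw)),np.sin(np.radians(yaw))])
foot=np.array([.4469,.01025]); g=foot+e*.143
Rt=Rtool(yaw+90,40); G=np.array([g[0],g[1],.031]); print(G)
rel(G-.12*Rt.apply([0,0,1]),Rt)
E
```

```text
time_s: 1.8
ee_pos: [0.3564, 0.2186, 0.4205]
tcp_rot: [0.576, 0.818, 0.001, 0.0]
ft_force: [1.5, -0.2, -0.6]
finger_gap: 0.0858
[0.35643396 0.21855507 0.42050061] [ 2.59162724e-01 -2.83468689e-01  1.98665864e+00  9.62514679e-05
  1.43712676e+00 -8.49097955e-02]
[ 0.40676466 -0.12700216  0.031     ]
shift [-51.27 -19.33  21.25] turn [-15.63  48.28  33.7 ] len 58.8 60.9 tcp [ 0.348 -0.329  0.208]
```

```bash
python3 -m inch '[[[-40,-14,0],[0,0,34],1],[[-40,-14,0],[0,0,34],1],[[-40,-14,0],[0,0,34],1],[[-40,-14,0],[-6,20,34],1],[[-40,-14,5],[-10,30,34],1],[[-45,-16,10],[-15.6,48.3,33.7],1],[[-45,-16,12],[-15.6,48.3,33.7],1],[[-48,-17,15],[-15.6,48.3,33.7],1]]'
cat > a.py <<'E'
from h import *
p,r,s=pose(); print(p,s['joint_positions'].round(3))
yaw=-106.3; e=np.array([np.cos(np.radians(yaw)),np.sin(np.radians(yaw))])
foot=np.array([.4469,.01025]); g=foot+e*.143
Rt=Rtool(yaw+90,40); G=np.array([g[0],g[1],.031])
rel(G-.12*Rt.apply([0,0,1]),Rt);rel(G-.08*Rt.apply([0,0,1]),Rt);rel(G,Rt)
E
python3 a.py
```

```text
time_s: 2.6
ee_pos: [0.3578, -0.1593, 0.3459]
tcp_rot: [0.743, 0.572, 0.28, -0.208]
ft_force: [0.6, 0.2, 0.1]
finger_gap: 0.0855
[ 0.3577894  -0.1592641   0.34593103] [-0.922 -0.188  2.127  0.553  1.667 -0.742]
shift [-21.67   3.28  -0.43] turn [-0.41  9.12  1.34] len 21.9 9.2 tcp [ 0.348 -0.329  0.208]
shift [-21.04   3.31   3.51] turn [-0.41  9.12  1.34] len 21.6 9.2 tcp [ 0.356 -0.3    0.182]
shift [-19.77   3.39  11.41] turn [-0.41  9.12  1.34] len 23.1 9.2 tcp [ 0.373 -0.241  0.131]
```

```bash
python3 -m inch '[[[-20,3.3,0],[-0.4,9.1,1.3],1],[[-20,3.3,0],[-0.4,9.1,1.3],1],[[-21.7,3.3,-0.4],[-0.4,9.1,1.3],1],[[-21.7,3.3,-0.4],[-0.4,9.1,1.3],1],[[-21.7,3.3,-0.4],[-0.4,9.1,1.3],1],[[-21.7,3.3,-0.4],[-0.4,9.1,1.3],1],[[-21,3.3,3.5],[-0.4,9.1,1.3],1],[[-21,3.3,3.5],[-0.4,9.1,1.3],1]]'
python3 a.py
python3 - <<'E'
from h import *
a=robot.read_camera("scene")[100:300,200:420]; cv2.imwrite("pics/s1.png",cv2.resize(a,None,fx=3,fy=3))
a=robot.read_camera("top")[140:290,280:460]; cv2.imwrite("pics/t1.png",cv2.resize(a,None,fx=4,fy=4))
E
```

```text
time_s: 3.4
ee_pos: [0.3559, -0.2933, 0.1804]
tcp_rot: [0.724, 0.544, 0.335, -0.258]
ft_force: [-0.0, -0.3, 0.1]
finger_gap: 0.0856
[ 0.35588217 -0.29334847  0.18040473] [-1.108  0.397  1.923  0.539  1.551 -1.047]
shift [-0.26  0.17 -4.57] turn [-0.63 -0.05 -0.14] len 4.6 0.6 tcp [ 0.348 -0.329  0.208]
shift [-0.26  0.21 -0.57] turn [-0.63 -0.05 -0.14] len 0.7 0.6 tcp [ 0.356 -0.3    0.182]
shift [-0.27  0.3   7.43] turn [-0.63 -0.05 -0.14] len 7.4 0.6 tcp [ 0.373 -0.241  0.131]
```

View pics/s1.png

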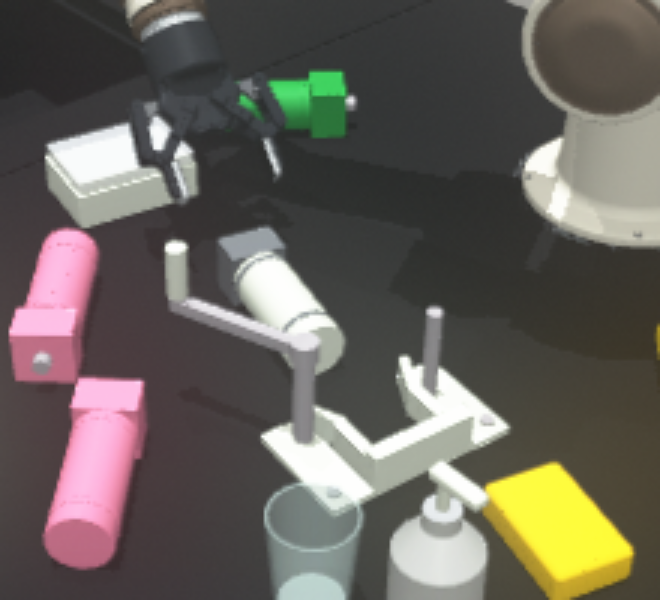

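View pics/t1.png

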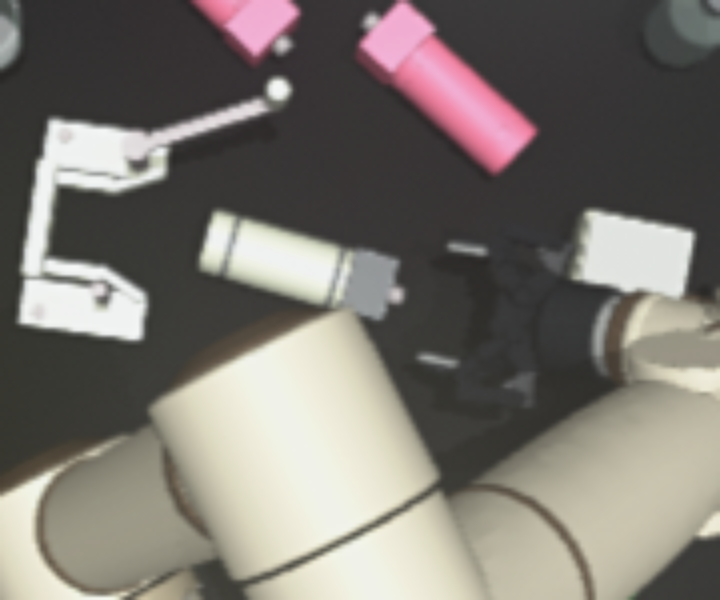

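The gripper is behind and above the cap, with its fingers straddling the column's axis. In the top crop they sit at (465,247) and (437,358), and the nozzle is at (397,294).

```bash
python3 a.py
```

```text
[ 0.35640803 -0.29618699  0.18264734] [-1.11   0.395  1.918  0.538  1.552 -1.047]
shift [-0.28  0.05 -4.23] turn [-0.43  0.19  0.  ] len 4.2 0.5 tcp [ 0.348 -0.329  0.208]
shift [-0.27  0.08 -0.23] turn [-0.43  0.19  0.  ] len 0.4 0.5 tcp [ 0.356 -0.3    0.182]
shift [-0.24  0.14  7.77] turn [-0.43  0.19  0.  ] len 7.8 0.5 tcp [ 0.373 -0.241  0.131]
```

```bash
python3 -m inch '[[[0,0.1,2],[-0.2,0.1,0],1],[[0,0.1,4],[-0.2,0.1,0],1],[[0,0.1,6],[-0.2,0.1,0],1],[[0,0.1,7.5],[-0.2,0.1,0],1],[[0,0.1,7.9],[-0.2,0.1,0],1],[[0,0.1,7.9],[-0.2,0.1,0],1],[[0,0.1,7.9],[-0.2,0.1,0],1],[[0,0.1,7.9],[-0.2,0.1,0],1]]'
python3 a.py
```

```text
time_s: 4.3
ee_pos: [0.3738, -0.2406, 0.1318]
tcp_rot: [0.726, 0.544, 0.337, -0.253]
ft_force: [0.2, -0.0, -0.7]
finger_gap: 0.0856
[ 0.37384124 -0.24056647  0.13180119] [-1.024  0.455  1.985  0.607  1.41  -1.067]
shift [ -0.16  -0.04 -11.96] turn [-0.08  0.19 -0.01] len 12.0 0.2 tcp [ 0.348 -0.329  0.208]
shift [-0.15 -0.04 -7.96] turn [-0.08  0.19 -0.01] len 8.0 0.2 tcp [ 0.356 -0.3    0.182]
shift [-0.12 -0.03  0.04] turn [-0.08  0.19 -0.01] len 0.1 0.2 tcp [ 0.373 -0.241  0.131]
```

Within about 1 mm of the grasp pose, so I'll close now.

```bash
python3 -m inch '[[[0,0,0],[0,0,0],0.7],[[0,0,0],[0,0,0],0.5],[[0,0,0],[0,0,0],0.3],[[0,0,0],[0,0,0],0.2],[[0,0,0],[0,0,0],0.2],[[0,0,0],[0,0,0],0.2],[[0,0,0],[0,0,0],0.2],[[0,0,0],[0,0,0],0.2]]' 100
python3 - <<'E'
from h import *
a=robot.read_camera("top")[140:290,280:460]; cv2.imwrite("pics/t2.png",cv2.resize(a,None,fx=4,fy=4))
a=robot.read_camera("scene")[100:300,200:420]; cv2.imwrite("pics/s2.png",cv2.resize(a,None,fx=3,fy=3))
E
python3 a.py
```

```text
time_s: 5.1
ee_pos: [0.3738, -0.2401, 0.1316]
tcp_rot: [0.726, 0.544, 0.337, -0.254]
ft_force: [-2.6, -3.3, 5.5]
finger_gap: 0.0531
[ 0.37376799 -0.2401165   0.13157995] [-1.024  0.456  1.986  0.608  1.41  -1.067]
shift [ -0.16  -0.03 -12.01] turn [-0.11  0.14 -0.03] len 12.0 0.2 tcp [ 0.348 -0.329  0.208]
shift [-0.15 -0.02 -8.01] turn [-0.11  0.14 -0.03] len 8.0 0.2 tcp [ 0.356 -0.3    0.182]
shift [-0.13 -0.01 -0.01] turn [-0.11  0.14 -0.03] len 0.1 0.2 tcp [ 0.373 -0.241  0.131]
```

View pics/t2.png

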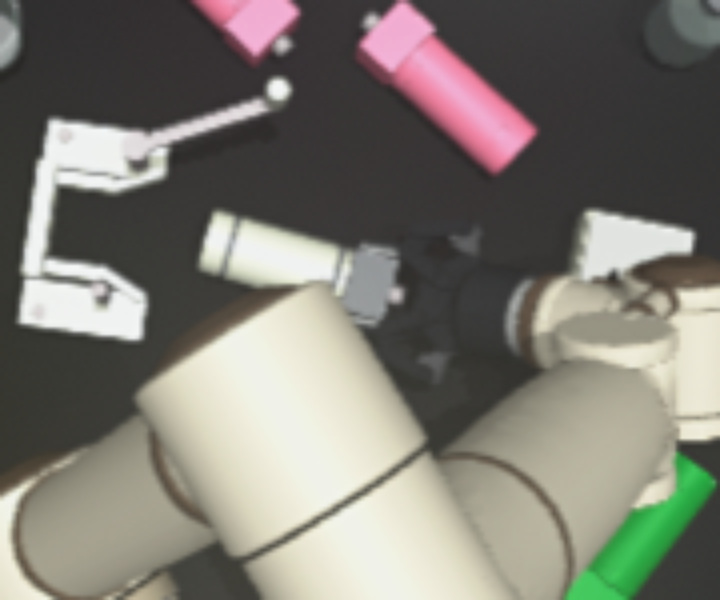

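View pics/s2.png

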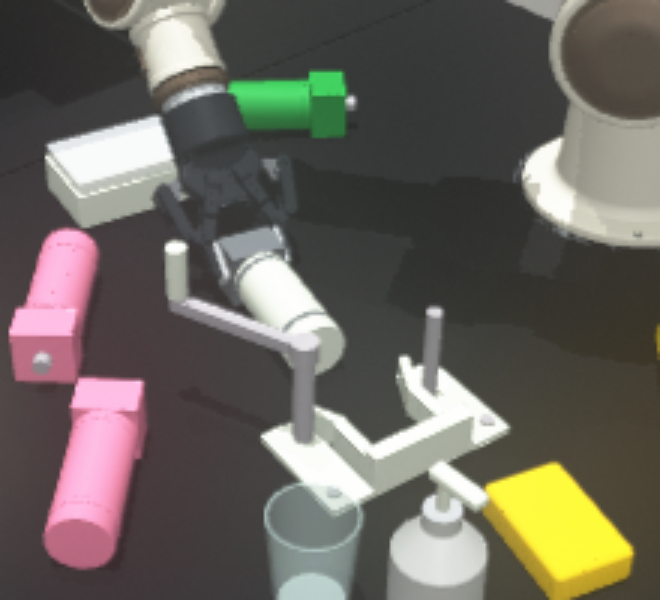

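```bash
cat >> h.py <<'E'
def colT(foot_world,yaw_deg,phi):
    """column frame: origin foot centre, x to head; phi deg raised"""
    y=np.radians(yaw_deg); e=np.array([np.cos(y),np.sin(y),0]); u=np.array([0,0,1.]); f=np.radians(phi)
    x=e*np.cos(f)+u*np.sin(f); yy=np.cross(u,e); z=np.cross(x,yy)
    return np.array(foot_world),R.from_matrix(np.column_stack([x,yy,z]))
def saveg(foot,yaw,phi):
    p,r,_=pose(); f,rc=colT(foot,yaw,phi)
    np.save("grip.npy",np.concatenate([rc.inv().apply(p-f),(rc.inv()*r).as_quat()]))
def tgt(xs,ys,z,phi,dyaw=0):
    g=np.load("grip.npy"); q=np.load("stand.npy")
    f,rc=colT(st([xs,ys,z]),np.degrees(q[2])+dyaw,phi)
    t=f+rc.apply(g[:3]); Rt=rc*R.from_quat(g[3:]); p,r,_=pose()
    sh=r.inv().apply(t-p)*100; rv=(r.inv()*Rt).as_rotvec(degrees=True)
    print(f"x{xs*1e3:.0f} z{z*1e3:.0f} phi{phi}: shift",sh.round(2).tolist(),"turn",rv.round(2).tolist(),"tcp",t.round(3))
def now():
    g=np.load("grip.npy"); q=np.load("stand.npy"); p,r,_=pose()
    rc=r*R.from_quat(g[3:]).inv(); f=p-rc.apply(g[:3]); c,s=np.cos(q[2]),np.sin(q[2])
    ax=rc.apply([1,0,0]); print("foot stand",(np.array([[c,s],[-s,c]])@(f[:2]-q[:2])*1e3).round(1),"z",(f[2]*1e3).round(1),"phi",np.degrees(np.arcsin(ax[2])).round(2),"dyaw",(np.degrees(np.arctan2(ax[1],ax[0])-q[2])).round(2))
E
python3 - <<'E'
from h import *
saveg([.4469,.01025,.027],-106.3,0); now()
tgt(.12,0,.027,0); tgt(.1,0,.027,0); tgt(.05,0,.027,0); tgt(.012,0,.027,0)
E
```

```text
foot stand [135.8  -0.9] z 27.0 phi 0.0 dyaw -8.46
x120 z27 phi0: shift [1.2, 3.69, 1.41] turn [6.46, -0.01, -5.45] tcp [ 0.414 -0.233  0.132]
x100 z27 phi0: shift [2.47, 3.4, 2.93] turn [6.46, -0.01, -5.45] tcp [ 0.417 -0.213  0.132]
x50 z27 phi0: shift [5.66, 2.67, 6.71] turn [6.46, -0.01, -5.45] tcp [ 0.424 -0.163  0.132]
x12 z27 phi0: shift [8.08, 2.11, 9.58] turn [6.46, -0.01, -5.45] tcp [ 0.429 -0.126  0.132]
```

```bash
python3 -m inch '[[[0.3,0.95,0.4],[1.6,0,-1.35],0.2],[[0.6,1.85,0.7],[3.2,0,-2.7],0.2],[[0.9,2.8,1.05],[4.8,0,-4.1],0.2],[[1.2,3.7,1.4],[6.46,0,-5.45],0.2],[[1.85,3.55,2.2],[6.46,0,-5.45],0.2],[[2.5,3.4,2.9],[6.46,0,-5.45],0.2],[[3.75,3.1,4.4],[6.46,0,-5.45],0.2],[[4.4,2.95,5.2],[6.46,0,-5.45],0.2]]'
python3 - <<'E'
from h import *
a=robot.read_camera("top")[140:290,280:460]; cv2.imwrite("pics/t3.png",cv2.resize(a,None,fx=4,fy=4))
now()
tgt(.05,0,.027,0); tgt(.02,0,.027,0); tgt(.004,0,.027,0)
E
```

```text
time_s: 6.0
ee_pos: [0.4212, -0.1819, 0.1316]
tcp_rot: [0.683, 0.596, 0.317, -0.278]
ft_force: [-1.2, -6.7, 6.7]
finger_gap: 0.0528
foot stand [67.5 -0.4] z 27.2 phi -0.09 dyaw 0.03
x50 z27 phi0: shift [1.15, 0.03, 1.34] turn [-0.02, -0.09, 0.01] tcp [ 0.424 -0.163  0.132]
x20 z27 phi0: shift [3.08, 0.04, 3.63] turn [-0.02, -0.09, 0.01] tcp [ 0.428 -0.134  0.132]
x4 z27 phi0: shift [4.11, 0.04, 4.86] turn [-0.02, -0.09, 0.01] tcp [ 0.43  -0.118  0.132]
```

View pics/t3.png

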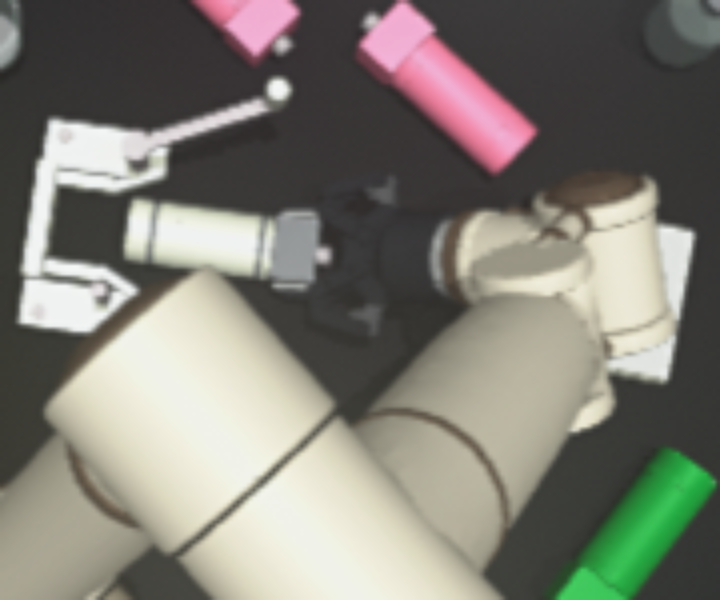

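The column is square with the stand and its foot, at (130,232), is entering the cheeks.

```bash
python3 -m inch '[[[0.8,0,0.95],[0,0,0],0.2],[[1.6,0,1.9],[0,0,0],0.2],[[2.4,0,2.8],[0,0,0],0.2],[[3,0,3.5],[0,0,0],0.2],[[3.5,0,4.1],[0,0,0],0.2],[[3.9,0,4.55],[0,0,0],0.2],[[4,0,4.75],[0,0,0],0.2],[[4,0,4.75],[0,0,0],0.2]]'
python3 - <<'E'
from h import *
a=robot.read_camera("top")[150:250,270:400]; cv2.imwrite("pics/t4.png",cv2.resize(a,None,fx=6,fy=6,interpolation=cv2.INTER_CUBIC))
a=robot.read_camera("scene")[165:275,240:380]; cv2.imwrite("pics/s4.png",cv2.resize(a,None,fx=5,fy=5,interpolation=cv2.INTER_CUBIC))
now(); print(pose()[2]['ft_force'])
E
```

```text
time_s: 6.85
ee_pos: [0.4295, -0.1206, 0.1314]
tcp_rot: [0.683, 0.596, 0.317, -0.278]
ft_force: [1.1, -1.5, 4.4]
finger_gap: 0.0527
foot stand [ 6.8 -0.5] z 27.3 phi -0.11 dyaw 0.02
[ 1.26985356 -0.60880384  4.71383771]
```

View pics/t4.png

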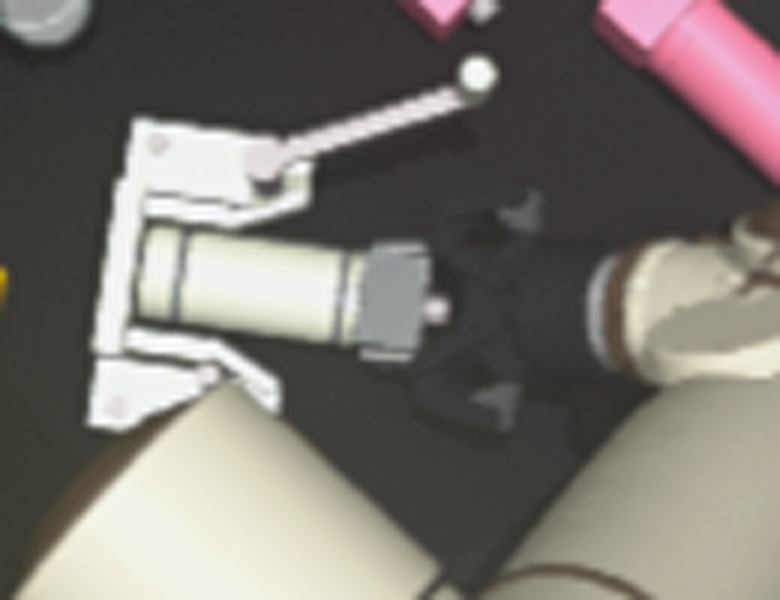

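View pics/s4.png

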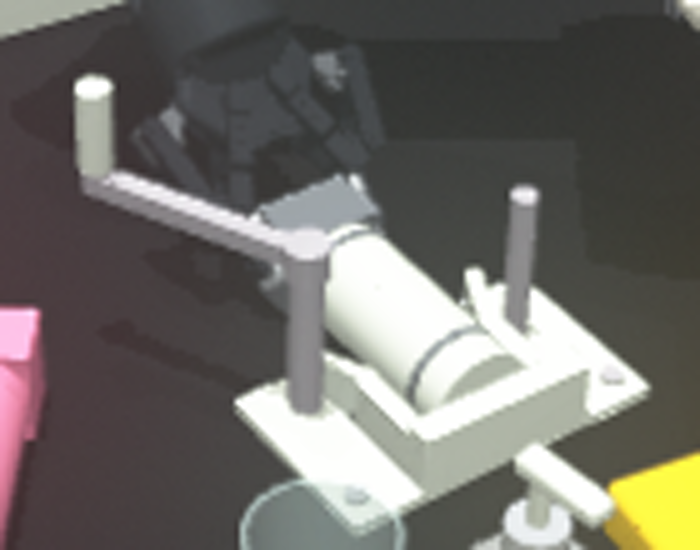

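The foot is just short of the wall, so I'll creep forward.

```bash
python3 -m inch '[[[0.06,0,0.08],[0,0,0],0.2],[[0.13,0,0.15],[0,0,0],0.2],[[0.19,0,0.23],[0,0,0],0.2],[[0.26,0,0.31],[0,0,0],0.2],[[0.29,0,0.35],[0,0,0],0.2],[[0.32,0,0.38],[0,0,0],0.2],[[0.32,0,0.38],[0,0,0],0.2],[[0.32,0,0.38],[0,0,0],0.2]]'
python3 - <<'E'
from h import *
now(); print(pose()[2]['ft_force'])
E
```

```text
time_s: 7.75
ee_pos: [0.4304, -0.1168, 0.1316]
tcp_rot: [0.684, 0.596, 0.317, -0.277]
ft_force: [-1.3, -5.6, 6.2]
finger_gap: 0.0526
foot stand [3.1 0.2] z 27.0 phi 0.01 dyaw -0.02
[-1.26852616 -5.64688293  6.18904713]
```

```bash
python3 -m inch '[[[0.05,0,0.06],[0,0,0],0.2],[[0.1,0,0.12],[0,0,0],0.2],[[0.15,0,0.18],[0,0,0],0.2],[[0.2,0,0.24],[0,0,0],0.2],[[0.2,0,0.24],[0,0,0],0.2],[[0.2,0,0.24],[0,0,0],0.2],[[0.2,0,0.24],[0,0,0],0.2],[[0.2,0,0.24],[0,0,0],0.2]]'
python3 - <<'E'
from h import *
now(); print(pose()[2]['ft_force'])
a=robot.read_camera("top")[150:250,270:400]; cv2.imwrite("pics/t5.png",cv2.resize(a,None,fx=6,fy=6,interpolation=cv2.INTER_CUBIC))
E
```

```text
time_s: 8.55
ee_pos: [0.4308, -0.1143, 0.1317]
tcp_rot: [0.684, 0.596, 0.317, -0.277]
ft_force: [-4.0, -9.7, 7.3]
finger_gap: 0.0525
foot stand [0.6 0.3] z 26.8 phi 0.07 dyaw -0.02
[-4.02902721 -9.66852987  7.30051473]
```

View pics/t5.png

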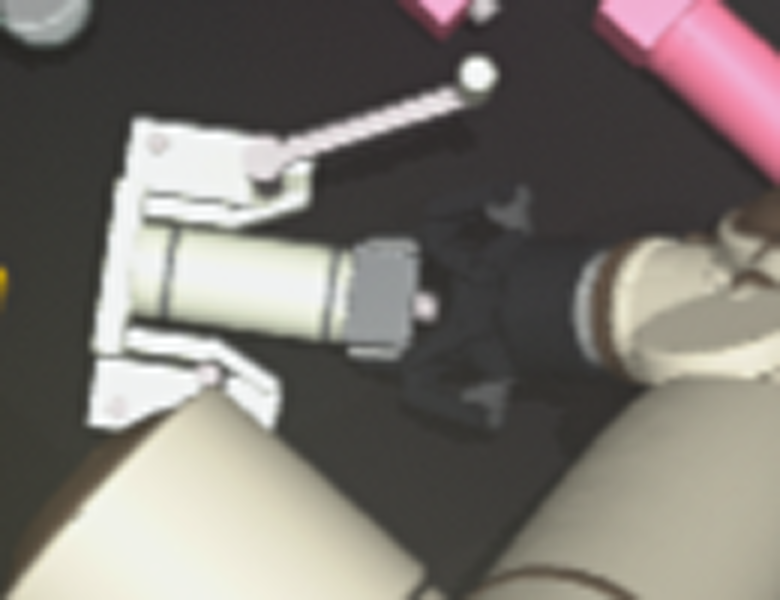

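The foot is now butted against the wall: force rising, nominal x is 0.6 mm, and the top view shows no gap. Next is the raise.

Run:
```python
from h import *
for k in range(0,9):
    f=6*k; a=np.radians(f); tgt(.0275*np.sin(a)+.0025,0,.027*np.cos(a)+.001,f)
for f in(70,90):
    a=np.radians(f); tgt(.0275*np.sin(a)+.0025,0,.027*np.cos(a)+.001,f)
```

```text
x2 z28 phi0: shift [-0.06, -0.02, -0.21] turn [0.04, 0.08, 0.01] tcp [ 0.43  -0.116  0.133]
x5 z28 phi6: shift [2.58, -0.02, -1.2] turn [0.04, -5.92, 0.02] tcp [ 0.432 -0.107  0.159]
x8 z27 phi12: shift [5.26, -0.02, -1.86] turn [0.03, -11.92, 0.03] tcp [ 0.433 -0.095  0.184]
x11 z27 phi18: shift [7.96, -0.02, -2.2] turn [0.03, -17.92, 0.04] tcp [ 0.435 -0.08   0.207]
x14 z26 phi24: shift [10.65, -0.02, -2.21] turn [0.03, -23.92, 0.05] tcp [ 0.438 -0.063  0.227]
x16 z24 phi30: shift [13.29, -0.02, -1.88] turn [0.03, -29.92, 0.06] tcp [ 0.44  -0.043  0.245]
x19 z23 phi36: shift [15.87, -0.02, -1.22] turn [0.02, -35.92, 0.07] tcp [ 0.443 -0.022  0.261]
x21 z21 phi42: shift [18.34, -0.02, -0.24] turn [0.02, -41.92, 0.08] tcp [0.447 0.001 0.273]
x23 z19 phi48: shift [20.68, -0.02, 1.05] turn [0.02, -47.92, 0.09] tcp [0.45  0.026 0.283]
x28 z10 phi70: shift [27.8, -0.02, 8.19] turn [0.01, -69.92, 0.12] tcp [0.464 0.126 0.291]
x30 z1 phi90: shift [31.62, -0.01, 17.25] turn [-0.01, -89.92, 0.16] tcp [0.477 0.219 0.262]
```

```bash
python3 -m inch '[[[-0.06,0,-0.2],[0,0,0],0.2],[[2.6,0,-1.2],[0,-6,0],0.2],[[5.25,0,-1.85],[0,-12,0],0.2],[[7.95,0,-2.2],[0,-18,0],0.2],[[10.65,0,-2.2],[0,-24,0],0.2],[[13.3,0,-1.9],[0,-30,0],0.2],[[15.85,0,-1.2],[0,-36,0],0.2],[[15.85,0,-1.2],[0,-36,0],0.2]]' 120
python3 - <<'E'
from h import *
now(); print(pose()[2]['ft_force'])
a=robot.read_camera("top")[130:250,260:400]; cv2.imwrite("pics/t6.png",cv2.resize(a,None,fx=5,fy=5,interpolation=cv2.INTER_CUBIC))
a=robot.read_camera("scene")[125:275,220:380]; cv2.imwrite("pics/s6.png",cv2.resize(a,None,fx=4,fy=4,interpolation=cv2.INTER_CUBIC))
E
```

```text
time_s: 9.4
ee_pos: [0.443, -0.0184, 0.2608]
tcp_rot: [0.746, 0.655, 0.09, -0.08]
ft_force: [1.3, -0.2, -4.8]
finger_gap: 0.0526
foot stand [15.4 -1.6] z 22.7 phi 36.07 dyaw 0.33
[ 1.32762057 -0.20849583 -4.7568315 ]
```

View pics/t6.png

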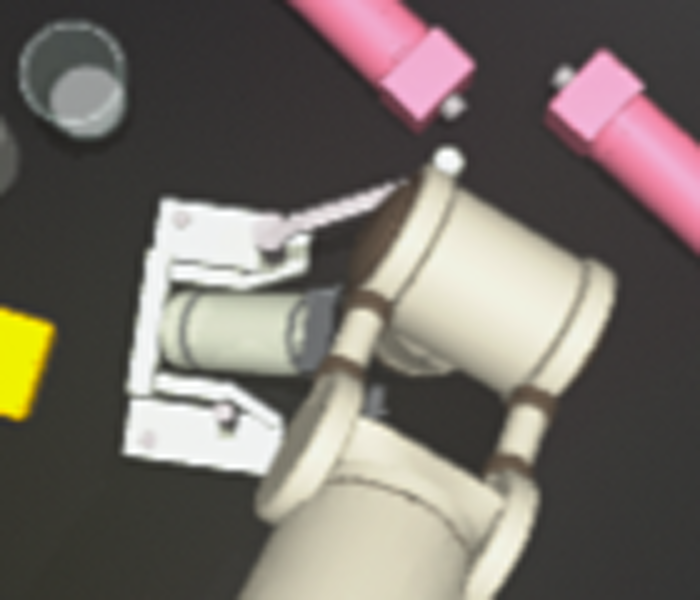

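View pics/s6.png

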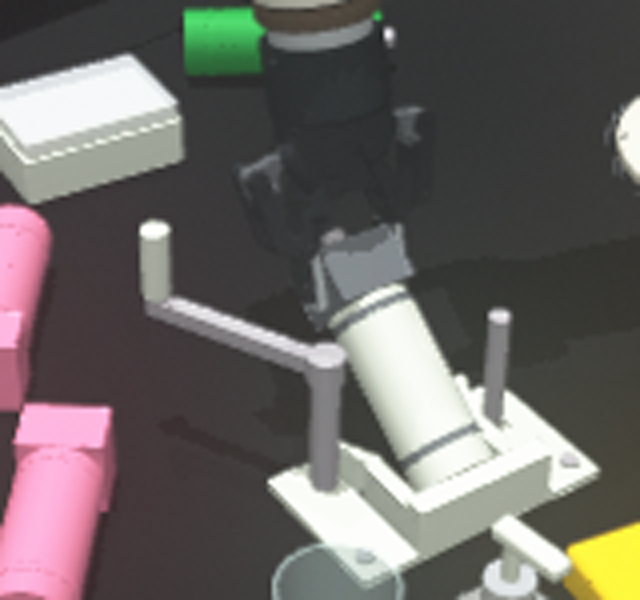

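Half raised: the scene view shows the column tilted about 36°, with its foot behind the wall edge near (450,470). Nothing has been touched. I'll continue.

Run:
```python
from h import *
now(); print(pose()[2]['ft_force'])
for f in range(36,91,6):
    a=np.radians(f); tgt(.0275*np.sin(a)+.002,0,.027*np.cos(a)+.001,f)
```

```text
foot stand [16.3 -1.7] z 21.8 phi 35.83 dyaw 0.23
[1.78381717 1.70796157 0.04982197]
x18 z23 phi36: shift [-0.08, 0.08, -0.18] turn [-0.13, -0.17, 0.14] tcp [ 0.443 -0.022  0.261]
x20 z21 phi42: shift [2.5, 0.09, -0.82] turn [-0.12, -6.17, 0.15] tcp [0.447 0.002 0.273]
x22 z19 phi48: shift [5.16, 0.09, -1.15] turn [-0.12, -12.17, 0.17] tcp [0.45  0.026 0.283]
x24 z17 phi54: shift [7.87, 0.1, -1.14] turn [-0.11, -18.17, 0.19] tcp [0.454 0.053 0.289]
x26 z15 phi60: shift [10.59, 0.1, -0.8] turn [-0.11, -24.17, 0.21] tcp [0.457 0.08  0.293]
x27 z12 phi66: shift [13.31, 0.11, -0.13] turn [-0.1, -30.17, 0.23] tcp [0.461 0.107 0.293]
x28 z9 phi72: shift [15.99, 0.12, 0.86] turn [-0.1, -36.17, 0.24] tcp [0.465 0.135 0.29 ]
x29 z7 phi78: shift [18.6, 0.13, 2.15] turn [-0.09, -42.17, 0.26] tcp [0.469 0.164 0.283]
x29 z4 phi84: shift [21.11, 0.14, 3.74] turn [-0.08, -48.17, 0.28] tcp [0.473 0.192 0.274]
x30 z1 phi90: shift [23.5, 0.15, 5.61] turn [-0.08, -54.17, 0.29] tcp [0.477 0.219 0.262]
```

```bash
python3 -m inch '[[[2.5,0.1,-0.9],[0,-6,0],0.2],[[5.15,0.1,-1.2],[0,-12,0],0.2],[[7.85,0.1,-1.2],[0,-18,0.1],0.2],[[10.6,0.1,-0.85],[0,-24,0.1],0.2],[[13.3,0.1,-0.2],[0,-30,0.1],0.2],[[16,0.1,0.8],[0,-36,0.1],0.2],[[18.6,0.1,2.1],[0,-42,0.1],0.2],[[18.6,0.1,2.1],[0,-42,0.1],0.2]]'
python3 - <<'E'
from h import *
a=robot.read_camera("top")[100:270,250:410]; cv2.imwrite("pics/t7.png",cv2.resize(a,None,fx=4,fy=3.5,interpolation=cv2.INTER_CUBIC))
a=robot.read_camera("scene")[105:275,220:380]; cv2.imwrite("pics/s7.png",cv2.resize(a,None,fx=4,fy=3.5,interpolation=cv2.INTER_CUBIC))
now(); print(pose()[2]['ft_force'],pose()[2]['joint_positions'])
for f in (78,84,89,90):
    a=np.radians(f); tgt(.0275*np.sin(a)+.002,0,.027*np.cos(a)+.0005,f)
E
```

```text
time_s: 10.3
ee_pos: [0.4703, 0.1642, 0.2835]
tcp_rot: [0.73, 0.639, -0.186, 0.16]
ft_force: [1.1, -0.7, 7.0]
finger_gap: 0.0526
foot stand [29.8  0.7] z 7.0 phi 78.0 dyaw 0.92
[0.21319669 1.59745905 5.9508792 ] [ 0.20892116  0.19164925  1.84645474 -0.47469295  1.3169725   0.51575192]
x29 z6 phi78: shift [0.12, -0.14, 0.03] turn [-0.11, 0.01, 0.16] tcp [0.469 0.164 0.283]
x29 z3 phi84: shift [3.04, -0.14, -0.47] turn [-0.11, -5.99, 0.18] tcp [0.473 0.192 0.274]
x29 z1 phi89: shift [5.56, -0.13, -0.68] turn [-0.1, -10.99, 0.19] tcp [0.476 0.214 0.264]
x30 z1 phi90: shift [6.07, -0.13, -0.69] turn [-0.1, -11.99, 0.2] tcp [0.477 0.219 0.261]
```

View pics/s7.png

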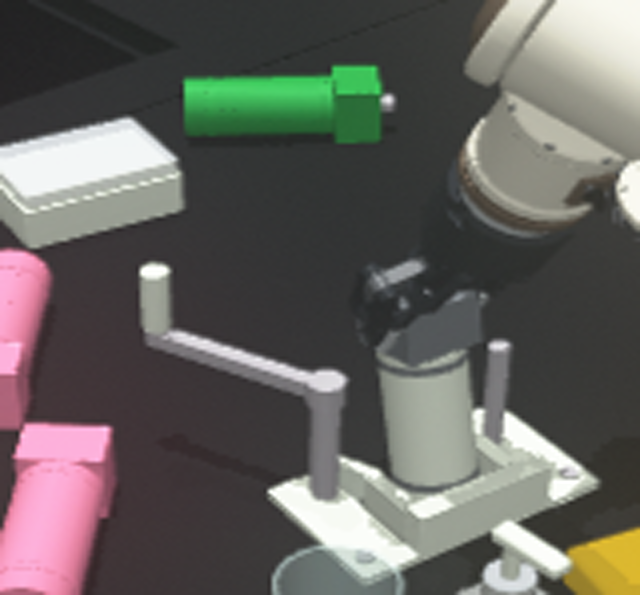

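View pics/t7.png

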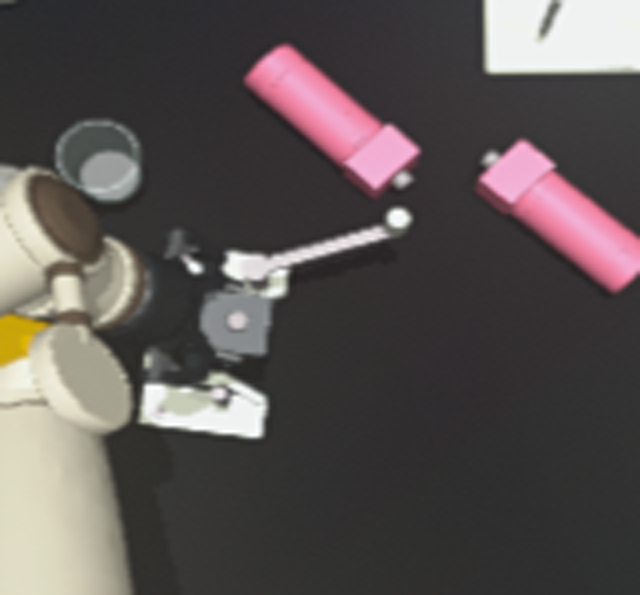

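The column is nearly upright between the cheeks, with the cap at (440,320) in the scene crop. I'll finish the raise.

```bash
python3 -m inch '[[[1.5,-0.1,-0.25],[0,-3,0.1],0.2],[[3,-0.1,-0.45],[0,-6,0.1],0.2],[[4.05,-0.1,-0.58],[0,-8,0.1],0.2],[[5.05,-0.1,-0.66],[0,-10,0.2],0.2],[[5.55,-0.1,-0.68],[0,-11,0.2],0.2],[[6.05,-0.1,-0.69],[0,-12,0.2],0.2],[[6.05,-0.1,-0.69],[0,-12,0.2],0.2],[[6.05,-0.1,-0.69],[0,-12,0.2],0.2]]'
python3 - <<'E'
from h import *
a=robot.read_camera("top")[130:250,260:400]; cv2.imwrite("pics/t8.png",cv2.resize(a,None,fx=5,fy=5,interpolation=cv2.INTER_CUBIC))
a=robot.read_camera("scene")[125:275,240:380]; cv2.imwrite("pics/s8.png",cv2.resize(a,None,fx=4,fy=4,interpolation=cv2.INTER_CUBIC))
now(); print(pose()[2]['ft_force'],pose()[2]['joint_positions'])
tgt(.0295,0,.0,90)
E
```

```text
time_s: 11.2
ee_pos: [0.4775, 0.2178, 0.2627]
tcp_rot: [0.709, 0.616, -0.26, 0.225]
ft_force: [1.1, 2.2, 10.5]
finger_gap: 0.0527
foot stand [30.8  0.7] z 2.0 phi 89.96 dyaw 167.53
[ 1.57521623  2.70715009 11.00232439] [ 0.34270966  0.35423924  1.72923134 -0.61130987  1.45856229  0.68156272]
x30 z0 phi90: shift [0.21, -0.11, 0.07] turn [-0.13, 0.04, -0.15] tcp [0.477 0.219 0.261]
```

View pics/s8.png

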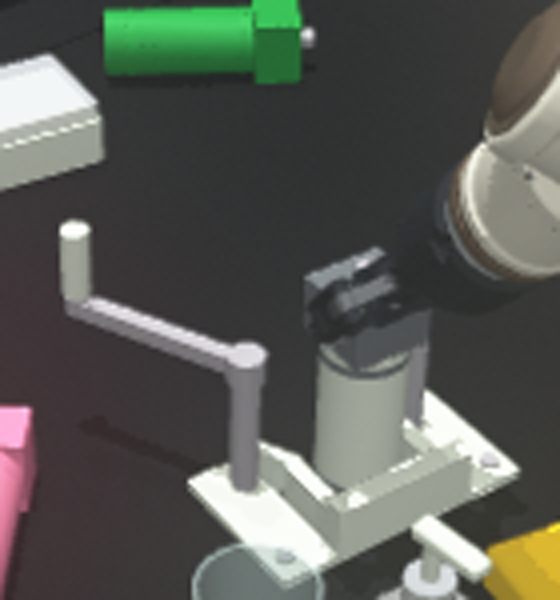

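View pics/t8.png

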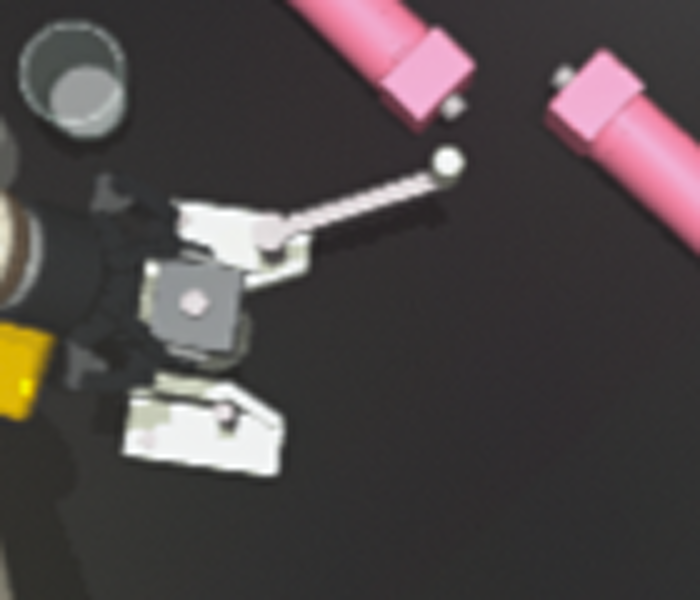

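Run:
```python
from h import *
print(proj("top",st([.027,0,.172])),uz((195,302),5,(260,130)))
print(proj("top",st([.0295,0,.172])))
n=at("top",uz((195,302),5,(260,130)),.172); q=np.load("stand.npy");c,s=np.cos(q[2]),np.sin(q[2]);print(np.array([[c,s],[-s,c]])@(n[:2]-q[:2]))
for a in [(-27,-27),(27,-27),(27,27),(-27,27)]:
    p=proj("top",st([.027+a[0]/1e3,a[1]/1e3,.16]))[0]; print(a,((p-[260,130])*5).round())
```

```text
[[297.16619788 189.90229243]] [298.6, 190.0]
[[297.96213058 190.00598539]]
[0.03146471 0.00027647]
(-27, -27) [139. 339.]
(27, -27) [224. 350.]
(27, 27) [236. 265.]
(-27, 27) [151. 254.]
```

The nozzle measures x = 31 mm, y = 0 in the stand frame, so the column is upright. The upward force shows the foot is on the bench. Releasing now.

```bash
python3 -m inch '[[[0,0,0],[0,0,0],0.65],[[0,0,0],[0,0,0],0.7],[[0,0,0],[0,0,0],0.8],[[0,0,0],[0,0,0],0.9],[[0,0,0],[0,0,0],1],[[0,0,0],[0,0,0],1],[[0,0,0],[0,0,0],1],[[0,0,0],[0,0,0],1]]' 60
python3 - <<'E'
from h import *
a=robot.read_camera("top")[130:250,260:400]; cv2.imwrite("pics/t9.png",cv2.resize(a,None,fx=5,fy=5,interpolation=cv2.INTER_CUBIC))
a=robot.read_camera("scene")[125:275,240:380]; cv2.imwrite("pics/s9.png",cv2.resize(a,None,fx=4,fy=4,interpolation=cv2.INTER_CUBIC))
print(pose()[2]['ft_force'])
E
```

```text
time_s: 12.1
ee_pos: [0.4761, 0.2192, 0.2621]
tcp_rot: [0.709, 0.616, -0.259, 0.225]
ft_force: [-0.1, -0.9, 0.5]
finger_gap: 0.0853
[-0.0885708  -1.13898173  0.53491542]
```

View pics/s9.png

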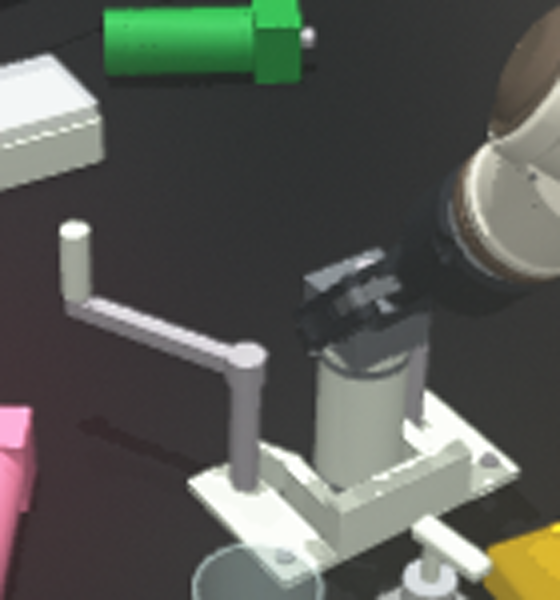

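View pics/t9.png

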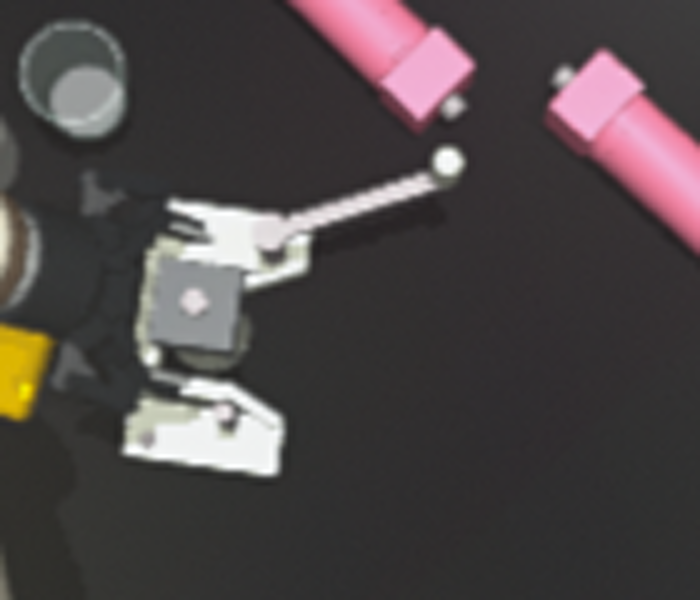

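The column stands free. I'll back the hand out along its own axis.

```bash
python3 -m inch '[[[0,0,-2],[0,0,0],1],[[0,0,-4],[0,0,0],1],[[0,0,-7],[0,0,0],1],[[0,0,-11],[0,0,0],1],[[0,0,-15],[0,0,0],1],[[0,0,-15],[0,0,0],1],[[0,0,-15],[0,0,0],1],[[0,0,-15],[0,0,0],1]]'
cat > b.py <<'E'
from h import *
import sys
h=np.array([.5545,-.0446]); hd=17.7
for z in map(float,sys.argv[1:]): rel([*h,z],Rtool(hd,90))
E
python3 b.py .3 .25 .138
python3 - <<'E'
from h import *
a=robot.read_camera("top")[130:250,260:400]; cv2.imwrite("pics/t10.png",cv2.resize(a,None,fx=5,fy=5,interpolation=cv2.INTER_CUBIC))
a=robot.read_camera("scene")[125:275,240:380]; cv2.imwrite("pics/s10.png",cv2.resize(a,None,fx=4,fy=4,interpolation=cv2.INTER_CUBIC))
print(robot.sense()['joint_positions'])
E
```

```text
time_s: 13.0
ee_pos: [0.4893, 0.3142, 0.3752]
tcp_rot: [0.709, 0.616, -0.26, 0.224]
ft_force: [-0.1, -0.1, 0.5]
finger_gap: 0.0857
shift [-31.61  11.46  16.22] turn [ -9.16  39.47 -24.63] len 37.3 47.4 tcp [ 0.554 -0.045  0.455]
shift [-28.38  11.47  20.04] turn [ -9.16  39.47 -24.63] len 36.6 47.4 tcp [ 0.554 -0.045  0.405]
shift [-21.15  11.5   28.59] turn [ -9.16  39.47 -24.63] len 37.4 47.4 tcp [ 0.554 -0.045  0.293]
[ 0.48279005  0.3726774   1.46176815 -0.55883816  1.73824772  0.65100799]
```

View pics/t10.png

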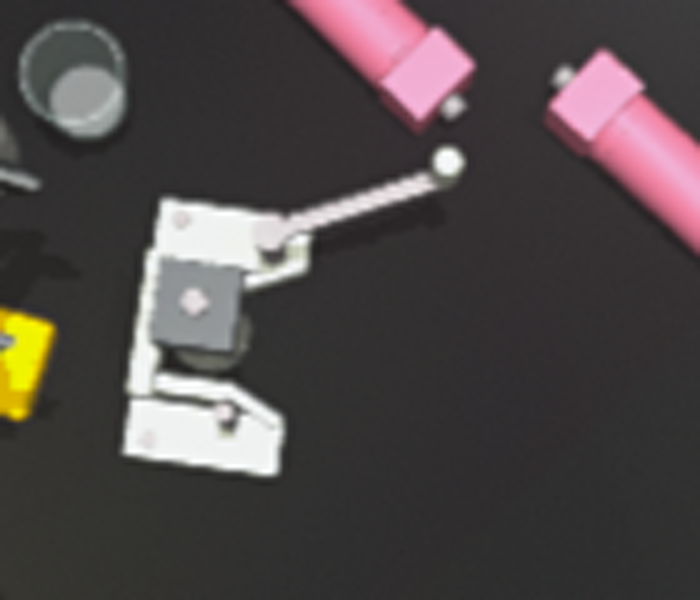

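View pics/s10.png

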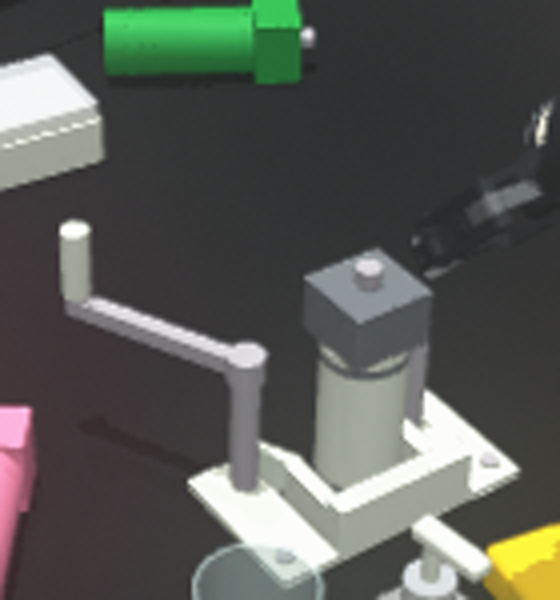

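```bash
python3 -m inch '[[[-5,1,-3],[-1.5,6,-4],1],[[-15,5,5],[-9.2,39.5,-24.6],1],[[-31.6,11.5,16.2],[-9.2,39.5,-24.6],1],[[-31.6,11.5,16.2],[-9.2,39.5,-24.6],1],[[-31.6,11.5,16.2],[-9.2,39.5,-24.6],1],[[-31.6,11.5,16.2],[-9.2,39.5,-24.6],1],[[-31.6,11.5,16.2],[-9.2,39.5,-24.6],1],[[-31.6,11.5,16.2],[-9.2,39.5,-24.6],1]]'
python3 -m inch '[[[0,0,0],[0,0,0],1],[[0,0,0],[0,0,0],1],[[0,0,0],[0,0,0],1],[[0,0,0],[0,0,0],1],[[0,0,0],[0,0,0],1],[[0,0,0],[0,0,0],1],[[0,0,0],[0,0,0],1],[[0,0,0],[0,0,0],1]]'
python3 b.py .3 .2 .138
```

```text
time_s: 13.9
ee_pos: [0.5546, -0.0469, 0.4556]
tcp_rot: [0.591, 0.807, 0.001, 0.0]
ft_force: [1.1, 0.9, 0.1]
finger_gap: 0.0852
time_s: 14.7
ee_pos: [0.5552, -0.0437, 0.4564]
tcp_rot: [0.59, 0.808, 0.002, 0.001]
ft_force: [0.1, -0.2, 0.4]
finger_gap: 0.0854
shift [-0.07 -0.09  0.14] turn [ 0.21 -0.04  0.04] len 0.2 0.2 tcp [ 0.554 -0.045  0.455]
shift [-0.08 -0.13 10.14] turn [ 0.21 -0.04  0.04] len 10.1 0.2 tcp [ 0.554 -0.045  0.355]
shift [-0.08 -0.15 16.34] turn [ 0.21 -0.04  0.04] len 16.3 0.2 tcp [ 0.554 -0.045  0.293]
```

```bash
python3 -m inch '[[[0,-0.1,5],[0,0,0],1],[[0,-0.1,9],[0,0,0],1],[[0,-0.1,13],[0,0,0],1],[[0,-0.1,16],[0,0,0],1],[[0,-0.1,16],[0,0,0],1],[[0,-0.1,16],[0,0,0],1],[[0,-0.1,16],[0,0,0],1],[[0,-0.1,16],[0,0,0],1]]' 20
python3 - <<'E'
from h import *
a=robot.read_camera("scene")[105:275,220:380]; cv2.imwrite("pics/s11.png",cv2.resize(a,None,fx=4,fy=3.5,interpolation=cv2.INTER_CUBIC))
E
python3 b.py .14
```

```text
time_s: 15.5
ee_pos: [0.5557, -0.0442, 0.2989]
tcp_rot: [0.59, 0.808, 0.002, 0.003]
ft_force: [-0.7, -0.2, 0.6]
finger_gap: 0.0852
shift [-0.01 -0.11  0.35] turn [0.39 0.09 0.01] len 0.4 0.4 tcp [ 0.554 -0.045  0.295]
```

View pics/s11.png

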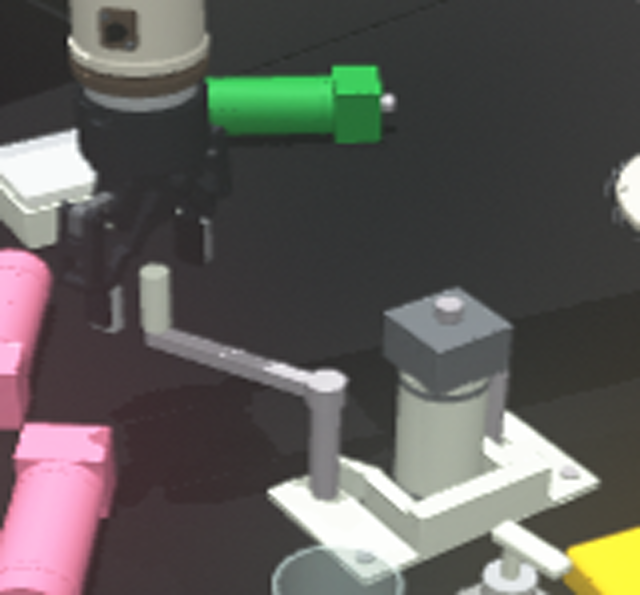

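The fingers straddle the handle at (155,295). I'll grip it lightly.

```bash
python3 -m inch '[[[0,-0.1,0.2],[0,0,0],0.7],[[0,-0.1,0.2],[0,0,0],0.5],[[0,-0.1,0.2],[0,0,0],0.3],[[0,-0.1,0.2],[0,0,0],0.1],[[0,-0.1,0.2],[0,0,0],0.05],[[0,-0.1,0.2],[0,0,0],0.05],[[0,-0.1,0.2],[0,0,0],0.05],[[0,-0.1,0.2],[0,0,0],0.05]]' 20
cat > c.py <<'E'
from h import *
import sys
# bar angle th -> handle pos & jaw heading (tangent); base on stand fit
def hpose(th,rad=.12):
    q=np.load("stand.npy"); H=st([.068,.062,0]); b=q[2]-np.pi/2+th
    return H[:2]+rad*np.array([np.cos(b),np.sin(b)]), np.degrees(b)+90
p,r,s=pose(); d=p[:2]-st([.068,.062,0])[:2]; q=np.load("stand.npy")
th0=(np.arctan2(d[1],d[0])-(q[2]-np.pi/2))%(2*np.pi); print("tcp",p,"bar now",th0,"rad",np.hypot(*d),s['ft_force'])
for th in map(float,sys.argv[1:]):
    g,h=hpose(th); sh=r.inv().apply(np.array([*g,p[2]])-p)*100; rv=(r.inv()*Rtool(h,90)).as_rotvec(degrees=True)
    print(th,sh.round(2).tolist(),rv.round(1).tolist(),g.round(3))
E
python3 c.py 1.95 1.85 1.75 1.65 1.55 1.45 1.35 1.25
```

```text
time_s: 16.35
ee_pos: [0.5538, -0.0443, 0.2944]
tcp_rot: [0.59, 0.808, 0.002, 0.001]
ft_force: [-0.5, 0.0, 1.2]
finger_gap: 0.0174
tcp [ 0.55380726 -0.04426433  0.29444385] bar now 2.011040166726234 rad 0.11848659306783492 [-0.48607419  0.03795068  1.23464572]
1.95 [-0.12, -0.73, -0.0] [0.2, -0.0, 3.8] [ 0.547 -0.048]
1.85 [0.02, -1.92, -0.01] [0.2, -0.1, 9.6] [ 0.535 -0.05 ]
1.75 [0.27, -3.1, -0.01] [0.2, -0.1, 15.3] [ 0.523 -0.051]
1.65 [0.65, -4.24, -0.01] [0.2, -0.1, 21.0] [ 0.511 -0.051]
1.55 [1.13, -5.33, -0.02] [0.2, -0.1, 26.7] [ 0.5  -0.05]
1.45 [1.73, -6.37, -0.02] [0.2, -0.1, 32.5] [ 0.488 -0.047]
1.35 [2.42, -7.35, -0.02] [0.2, -0.1, 38.2] [ 0.476 -0.044]
1.25 [3.21, -8.26, -0.03] [0.2, -0.1, 43.9] [ 0.465 -0.039]
```

```bash
python3 -m inch '[[[-0.05,-0.7,0],[0,0,3.8],0.05],[[0.05,-1.9,0],[0,0,9.6],0.05],[[0.3,-3.1,0],[0,0,15.3],0.05],[[0.65,-4.25,0],[0,0,21],0.05],[[1.15,-5.35,0],[0,0,26.7],0.05],[[1.75,-6.4,0],[0,0,32.5],0.05],[[2.4,-7.35,0],[0,0,38.2],0.05],[[3.2,-8.25,0],[0,0,44],0.05]]'
python3 c.py 1.15 1.05 .95 .85 .75 .65 .55 .45
python3 - <<'E'
from h import *
a=robot.read_camera("scene")[105:275,220:380]; cv2.imwrite("pics/s12.png",cv2.resize(a,None,fx=4,fy=3.5,interpolation=cv2.INTER_CUBIC))
E
```

```text
time_s: 17.15
ee_pos: [0.4651, -0.0386, 0.2944]
tcp_rot: [0.85, 0.526, 0.002, 0.0]
ft_force: [-0.1, 2.1, 3.5]
finger_gap: 0.017
tcp [ 0.46513788 -0.03861614  0.29437816] bar now 1.2473251212987377 rad 0.11991518269933744 [-0.13622137  2.0881844   3.492824  ]
1.15 [0.05, -1.17, -0.0] [0.1, -0.2, 5.4] [ 0.455 -0.033]
1.05 [0.22, -2.35, -0.0] [0.1, -0.2, 11.2] [ 0.445 -0.026]
0.95 [0.51, -3.52, -0.01] [0.1, -0.2, 16.9] [ 0.436 -0.018]
0.85 [0.92, -4.65, -0.01] [0.1, -0.2, 22.6] [ 0.428 -0.01 ]
0.75 [1.43, -5.73, -0.01] [0.1, -0.2, 28.4] [ 0.42 -0.  ]
0.65 [2.05, -6.75, -0.01] [0.1, -0.2, 34.1] [0.414 0.01 ]
0.55 [2.78, -7.71, -0.01] [0.1, -0.2, 39.8] [0.409 0.021]
0.45 [3.59, -8.59, -0.01] [0.1, -0.2, 45.6] [0.404 0.032]
```

View pics/s12.png

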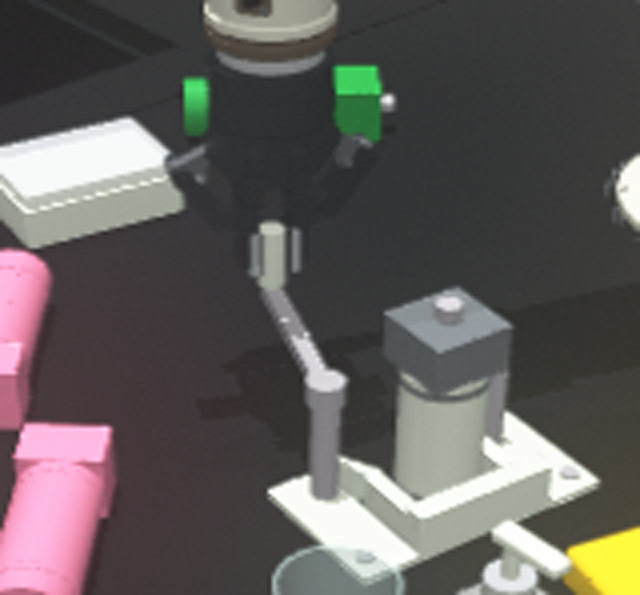

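```bash
python3 -m inch '[[[0.05,-1.15,0],[0,0,5.4],0.05],[[0.2,-2.35,0],[0,0,11.2],0.05],[[0.5,-3.5,0],[0,0,16.9],0.05],[[0.9,-4.65,0],[0,0,22.6],0.05],[[1.45,-5.75,0],[0,0,28.4],0.05],[[2.05,-6.75,0],[0,0,34],0.05],[[2.8,-7.7,0],[0,0,39.8],0.05],[[3.6,-8.6,0],[0,0,45.5],0.05]]'
python3 c.py .4 .3 .2 .1 .05 0 -0.02
```

```text
time_s: 18.0
ee_pos: [0.4038, 0.0315, 0.2943]
tcp_rot: [0.988, 0.157, 0.0, -0.0]
ft_force: [-4.5, -2.0, 6.1]
finger_gap: 0.0174
tcp [0.40375556 0.03150642 0.29434768] bar now 0.4514854603455638 rad 0.12057715482697694 [-4.52575537 -1.97918438  6.13787908]
0.4 [0.07, -0.62, 0.0] [0.0, -0.1, 3.0] [0.403 0.038]
0.3 [0.2, -1.81, 0.0] [0.0, -0.1, 8.7] [0.4   0.049]
0.2 [0.44, -2.99, 0.0] [-0.0, -0.1, 14.4] [0.399 0.061]
0.1 [0.79, -4.13, 0.0] [-0.0, -0.1, 20.2] [0.398 0.073]
0.05 [1.01, -4.69, 0.0] [-0.0, -0.1, 23.0] [0.399 0.079]
0.0 [1.26, -5.24, 0.0] [-0.0, -0.1, 25.9] [0.4   0.085]
-0.02 [1.37, -5.45, 0.0] [-0.0, -0.1, 27.0] [0.4   0.088]
```

```bash
python3 -m inch '[[[0.05,-0.6,0],[0,0,3],0.05],[[0.2,-1.8,0],[0,0,8.7],0.05],[[0.45,-3,0],[0,0,14.4],0.05],[[0.8,-4.1,0],[0,0,20],0.05],[[1,-4.7,0],[0,0,23],0.05],[[1.25,-5.2,0],[0,0,26],0.05],[[1.35,-5.4,0],[0,0,26],0.05],[[1.35,-5.45,0],[0,0,26],0.05]]'
python3 c.py 0 -.02
python3 - <<'E'
from h import *
a=robot.read_camera("scene")[105:275,220:380]; cv2.imwrite("pics/s13.png",cv2.resize(a,None,fx=4,fy=3.5,interpolation=cv2.INTER_CUBIC))
E
```

```text
time_s: 18.8
ee_pos: [0.3993, 0.0872, 0.2943]
tcp_rot: [0.998, -0.067, -0.001, 0.0]
ft_force: [-9.7, -6.7, 11.2]
finger_gap: 0.0175
tcp [0.39927554 0.08723169 0.2942739 ] bar now 6.266726516130015 rad 0.12055588649613276 [-9.71265193 -6.65234058 11.18017557]
0.0 [0.05, 0.2, 0.0] [0.1, 0.1, 0.1] [0.4   0.085]
-0.02 [0.06, -0.04, -0.0] [0.1, 0.1, 1.3] [0.4   0.088]
```

View pics/s13.png

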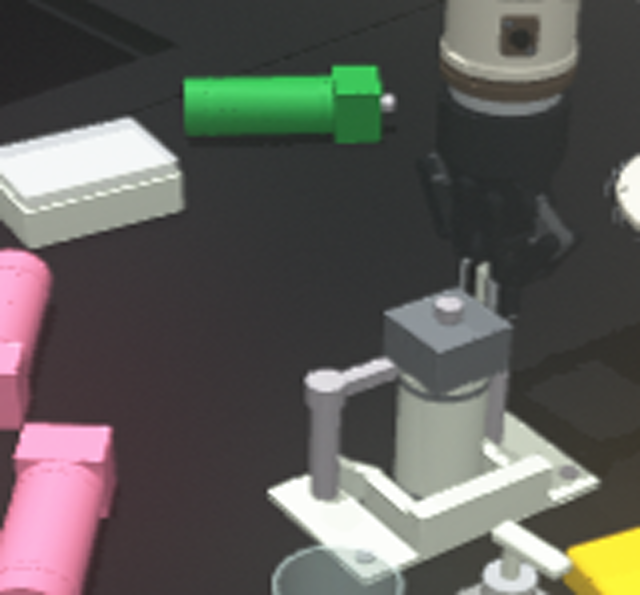

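```bash
python3 -m inch '[[[0,-0.05,0],[0,0,0],0.05],[[0,-0.1,0],[0,0,0],0.05],[[0,-0.15,0],[0,0,0],0.05],[[0,-0.2,0],[0,0,0],0.05],[[0,-0.2,0],[0,0,0],0.05],[[0,-0.2,0],[0,0,0],0.05],[[0,-0.2,0],[0,0,0],0.05],[[0,-0.2,0],[0,0,0],0.05]]'
python3 c.py 0
```

```text
time_s: 19.65
ee_pos: [0.3995, 0.0879, 0.2943]
tcp_rot: [0.998, -0.067, -0.001, 0.002]
ft_force: [-13.1, -14.3, 11.6]
finger_gap: 0.0173
tcp [0.39947963 0.08793334 0.29425158] bar now 6.260711468806563 rad 0.12046356981420225 [-13.05789205 -14.34257341  11.61030309]
0.0 [0.04, 0.27, 0.0] [0.3, 0.1, 0.1] [0.4   0.085]
```

The bar is against the keeper: the force is rising and it barely moves. I'll release and lift.

```bash
python3 -m inch '[[[0,0,0],[0,0,0],0.3],[[0,0,0],[0,0,0],0.5],[[0,0,0],[0,0,0],0.6],[[0,0,0],[0,0,0],0.6],[[0,0.2,0],[0,0,0],0.6],[[0,0.2,0],[0,0,0],0.6],[[0,0.2,-3],[0,0,0],0.6],[[0,0.2,-6],[0,0,0],0.6]]'
python3 -m inch '[[[0,0,-4],[0,0,0],0.6],[[0,0,-8],[0,0,0],0.6],[[-4,0,-10],[0,0,0],0.6],[[-9,0,-10],[0,0,0],0.6],[[-14,0,-10],[0,0,0],0.6],[[-18,0,-10],[0,0,0],0.6],[[-18,0,-10],[0,0,0],0.6],[[-18,0,-10],[0,0,0],0.6]]'
python3 - <<'E'
from h import *
a=robot.read_camera("top")[100:270,230:410]; cv2.imwrite("pics/t14.png",cv2.resize(a,None,fx=4,fy=3.5,interpolation=cv2.INTER_CUBIC))
a=robot.read_camera("scene")[125:335,200:420]; cv2.imwrite("pics/s14.png",cv2.resize(a,None,fx=3.5,fy=2.8,interpolation=cv2.INTER_CUBIC))
E
```

```text
time_s: 20.45
ee_pos: [0.3994, 0.0874, 0.354]
tcp_rot: [0.998, -0.068, 0.0, -0.001]
ft_force: [0.9, 0.1, 0.5]
finger_gap: 0.0512
time_s: 21.25
ee_pos: [0.2209, 0.1117, 0.454]
tcp_rot: [0.998, -0.068, 0.003, -0.001]
ft_force: [-0.3, 0.4, 0.2]
finger_gap: 0.0515
```

View pics/t14.png

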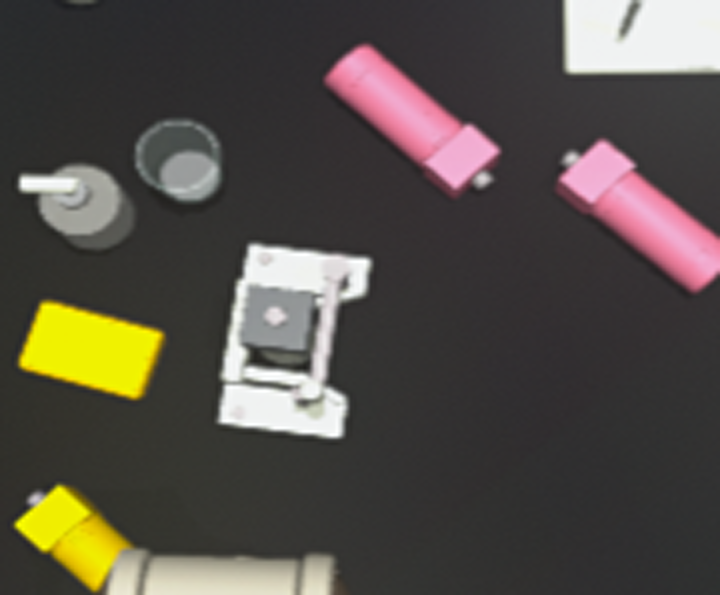

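View pics/s14.png

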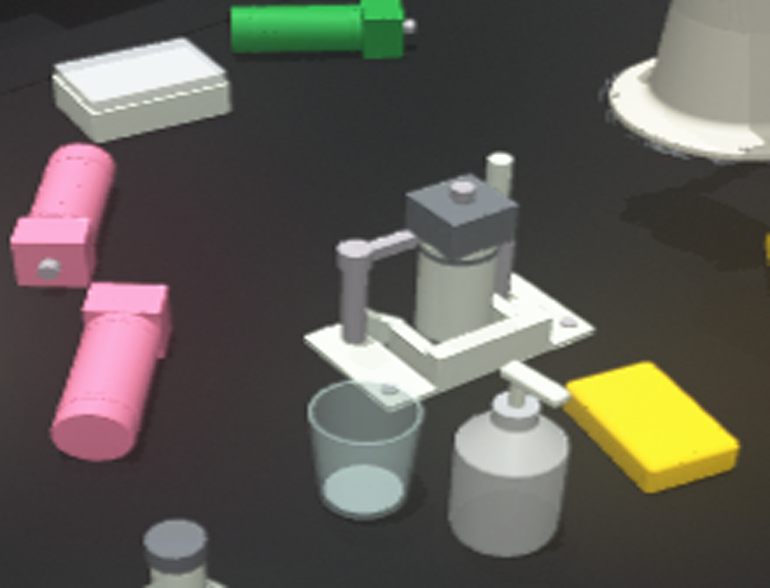

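Now I'll check the final handle and nozzle positions numerically.

Run:
```python
from h import *
im=robot.read_camera("top"); sc=robot.read_camera("scene")
def u(x,y): return [(x+.5)/4-.5+230,(y+.5)/3.5-.5+100]
q=np.load("stand.npy");c,s=np.cos(q[2]),np.sin(q[2]);M=np.array([[c,s],[-s,c]])
f=lambda p:(M@(p[:2]-q[:2])*1e3).round(1)
print("nozzle",f(at("top",u(275,316),.172)),"handle",f(at("top",u(310,387),.157)))
us=lambda x,y:[(x+.5)/3.5-.5+200,(y+.5)/2.8-.5+125]
h=f(at("scene",us(499,160),.157)); print("scene nozzle",f(at("scene",us(462,188),.172)),"handle",h)
print("expected top px handle th=0, .08:",proj("top",st([.068,-.058,.157])),proj("top",st([.068+.12*np.sin(.08),.062-.12*np.cos(.08),.157])),u(310,387))
cv2.imwrite("pics/t15.png",cv2.resize(im[165:225,280:340],None,fx=10,fy=10,interpolation=cv2.INTER_CUBIC))
```

```text
nozzle [30.7  0.4] handle [ 65.4 -57.5]
scene nozzle [28.8  6.3] handle [ 63.7 -52.9]
expected top px handle th=0, .08: [[307.93053174 210.48420364]] [[310.9878247  210.76356168]] [307.125, 210.21428571428572]
```

View pics/t15.png

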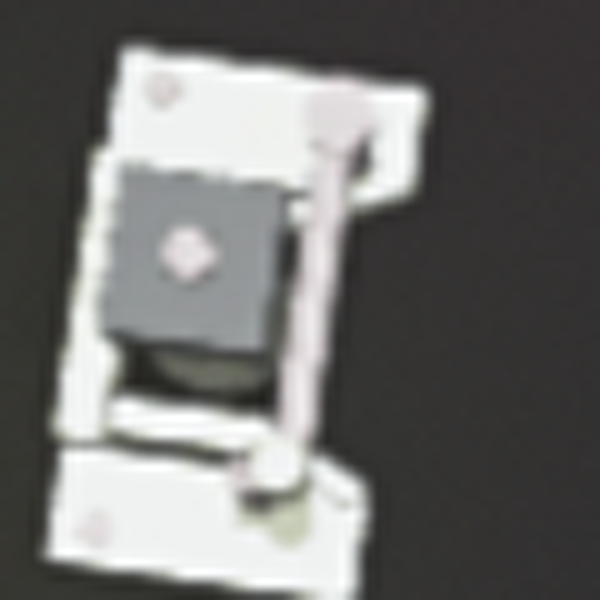

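The bar runs parallel to the stop wall, hinge (340,105) to handle (278,465), and rests on the keeper. The cap and nozzle are centred at (190,250).

Run:
```python
from h import *
a=cv2.imread("pics/top0.png"); b=robot.read_camera("top")
for n,(x0,y0,x1,y1) in dict(beaker=(258,130,290,162),soap=(228,140,266,176),sponge=(230,182,275,216),tipbox=(414,188,458,240)).items():
    print(n,np.abs(a[y0:y1,x0:x1].astype(int)-b[y0:y1,x0:x1]).mean().round(2))
print(robot.job_done())
```

```text
beaker 0.59
soap 0.57
sponge 0.41
tipbox 0.6
the job is handed in; nothing more can be done
None
```

I handed the job in at about 21 s of the 66 s allowed. No verdict is reported. By my last checks, the column stands upright in the stand with the bar shut in front of it.

**What I did:**
1. Gripped the cap from behind at a tilt, then slid the column square against the stop wall. Contact showed as a rise in force, with the foot at a nominal 0.6 mm from the wall.
2. Raised it to upright with the foot kept low and at the stop, then released it and backed the hand away.
3. Gripped the bar handle lightly and swung the bar from about 2.0 rad onto the keeper post, then let go and lifted clear.

**Last checks:**
- **Column:** in the top view the nozzle is at stand x = 31 mm, y = 0 mm. I did not measure the foot on its own after release.
- **Bar:** in the top view the handle is within about 3 mm of its fully shut position. The bar stopped against the keeper when I pushed it further.
- **Bystanders:** the beaker, soap bottle, sponge and tip box look unchanged from the first top picture. The robot is clear of everything.

**One disagreement:** the scene camera put the nozzle and the handle each about 5–6 mm further along stand y than the top camera did. I read those points off a coarse enlargement and trusted the top view. Even on the scene reading the nozzle is within the 12 mm allowed for the foot.

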